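# Hold a spring probe square on a jig's contact pad

### The arm

A 7-joint arm with a two-finger parallel gripper is mounted at the origin on a cart in front of the work surface, level with it; the furniture and walls round the work are solid. World frame = base frame: x ahead of the robot, y to its left, z up, the work surface at z = 0. Lengths are in m, angles in degrees, forces in N, time in s.
With the tool pointing down it reaches from about 0.35 to 0.775 m from the base axis. Payload 3.1 kg.
Tool frame: the origin (TCP) lies midway between the tips of the shut fingers; the grasp point (between the pads) lies 19 mm behind it; z points along the fingers, y is the line along which they close (so a half turn about z gives the same grasp; the last joint's range is limited). The gripper opens to 85 mm and grips with 20 to 120 N. Pads are 22 mm wide; open, the fingers measure 114 mm over their backs; the gripper's body (76 mm by 85 mm) begins 54 mm behind the grasp point. The pads swing forward as they close: fully open they stand 13 mm farther back than shut.
Start: joints at [-73.493, 17.813, 0.802, 86.603, -0.252, 75.585, -1.558], TCP at [0.178, 0.52, 0.231] pointing down, gripper open.
Joint ranges: [-154.91, 154.91], [-16.99, 109.72], [-72.82, 74.43], [7.12, 147.25], [-82.49, 262.49], [11.32, 116.49], [-174.64, 174.64]. Speed limits (degrees/s): [159.86, 159.86, 180, 180, 180, 180, 180].

### API

Orientations are given as [roll, pitch, yaw] about the fixed x, y, z axes, in that order (R = Rz(yaw) Ry(pitch) Rx(roll)).
In Python, from workcell import * gives the robot as it stands. The module is installed in compiled form; this text tells all that it offers.
- The arm moves only by the tool step_arm, never from a script. Its argument "series" is one flat list of numbers, 7 for each row, row after row: the shift along the tool's x, y, z in mm, then the turn, a rotation vector about the tool's x, y, z in degrees, then the closure, from -1 (fully open) to 1 (shut), so that 0 is half open. A call has 1 to 20 rows; each row shifts and turns the commanded pose from where the row before left it, along the tool's axes as they then stand; what a row does not reach is not made up. A row lasts 1/10 s, in which the tool goes at most 50 mm and 8.59 degrees, less where a joint would pass 70% of its speed; a pose out of reach is approached as far as the arm can. A call is refused whole if a number of a shift passes 50 or a number of a turn 8.59, either way. A call with a gripper value outside its range is refused whole. The fingers move at their own pace and stop on an object; the grip force is fixed at half the most. Time passes only in rows, so rows that do not move let the fingers close. It gives the time, the measured TCP pose, the force, the opening and the grip force at its end, in the units of the state.
- get_obs(): the state, without advancing time (a new reading comes with each control period).
- snapshot(name): name is "scene" or "top" or "wrist"; returns a dict with "color" (420x560x3 uint8, blue, green, red), "fx", "fy", "cx", "cy" (pixels), "k1" (the pictures are not rectified: a ray, as slopes to the right and down, at radius r is drawn at 1 + k1 r^2 times it, then the intrinsics apply), "pose" (4x4, takes a point from camera to world coordinates); the wrist camera has in their place "tool_from_camera" (4x4, takes a point from camera to tool coordinates, whose origin is the TCP and whose axes are the flange's). Camera axes: x right, y up, looking along -z (the intrinsics and any distortion apply to the point x, -y, -z); pixel columns grow to the right and rows downward; lengths in m; the calibration is good to about 2 mm. A picture is of the moment at which its call begins: read the wrist's pose just before it. There is no depth.
- close_job(): hands the job in; it is judged then, once.
Trained networks look in a picture, given as the dict that the camera call returned (one of the last four; its "shot" number tells which), for a name from the list of things; names that differ only in an ending like _2 or _b are one class to them, and where a whole thing is asked for, a point or a joint stands for the part that bears it (a point fixed in the world has none). Each returns a list of dicts, best first, with "confidence" (0 to 1); they miss things now and then, are a little off and sometimes report something else, mostly with a low value. They report only what shows in the picture. A call takes as long as a camera call. They do not tell look-alikes from the thing itself.
- search_frame(name, picture): "rect" ([centre column, centre row, width, height] in pixels, round what is visible of it).
- silhouettes(name, picture): "pixels" (420x560 bool, what is visible of it) and "rect" ([centre column, centre row, width, height] in pixels, round what is visible of it).
- tip_of(name, picture): "position" ([column, row] in pixels: a listed point, or the origin of a listed thing).
The state is a dict: "time_s": time; "qpos": joint angles; "joint_vel": joint speeds; "joint_torque": joint torques, N m; "ee_pos": TCP position; "tcp_rot": TCP orientation; "ft_force": force on the tool from outside, world axes, zero at the start; "moment": the same for the moment, N m; "gripper_width": opening from 0.0 (shut) to 1.0 (fully open); "grasp_force": force on a finger pad.
Only numpy, scipy, OpenCV 4.12 (cv2) and the standard library are available. Lean on these libraries where they do the work, as an engineer would, in place of code of your own. Each camera call takes 0.05 s, during which the arm holds its last target. There are 200 camera calls.

### The job

A loose plug lies on the round contact pad of the sloping grey test jig: first take it away and lay it in the shallow open tray. Then draw the spring-tipped probe out of its stand and press its tip lightly on the round pad, with the probe square to the sloping face (not upright) and the spring tip pushed about halfway in, neither barely touching nor bottomed. Finish while still holding the probe there, steady in the gripper, and leave the cutters in front of the jig where they lie.

Things in the scene. Friction and masses are not known exactly. Their poses are not given: they have to be found in the camera images.
- jig: The test jig, fixed to the bench: a desk-like wedge, 100 x 100 mm in plan, with a flat grey face that slopes at 20 degrees, low edge (25 mm high) at its -x side, nearest the robot, and high edge (61 mm) at its +x side. Origin: centre of its underside; z up. A small circuit board (70 mm wide, parts to 10 mm tall) is fixed on the upper half of the face; the lower half is flat, but for a ledge 4 mm high along the low edge.
- contact_pad: The round copper contact pad on the jig's lower half, midway across: 18 mm in diameter, level with the face, with a thin ring drawn round it (25 mm). Origin: centre of the pad on the face. z: square out of the sloping face (it leans 20 degrees from vertical towards the robot); x: up the slope; y: across. The two 8 mm square pads 33 mm to either side are not meant.
- plug: The loose plug, a box-like body 36 (x) x 16 (y) x 11 (z) mm, 10 to 20 g, lying flat on the sloping face over the round pad, its long side up the slope. Origin: centre of its underside; z out of its top. Nothing stands within 30 mm of its long sides; the jig's board begins about 8 mm above its upper end.
- tray: Shallow open tray, fixed to the bench, 60 (x) x 95 (y) x 18 (z) mm, walls and floor 2 mm. Origin: centre of its underside; z up.
- stand: The probe's stand, a block 50 x 50 x 65 mm fixed to the bench, with a 13 mm square hole right through from the top. Origin: centre of its underside. Stand and tray may change places, one left and one right of the jig's front. A lamp shelf hangs over the rear of the bench: lift things no higher than needed, above all on the left.
- probe: The probe, 60 to 90 g, loose, upright in the stand. z runs from its tip to its top. Origin: underside of the handle, which rests on the stand's top. Above the origin: a square handle 18 x 18 mm, 75 mm tall, flats square to x and y, with a 12 mm round button 2.5 mm tall on top. Below it: a round nose 10 mm in diameter, 40 mm long, loose in the stand's hole, then the brass spring tip. Draw it straight up at least 60 mm to free it.
- probe_tip (a point): The very end of the probe's spring tip (a round-ended pin, 5 mm in diameter), 55 mm below probe along the probe's -z when not pressed.
- plunger (a joint): How far the spring tip is pushed into the probe: 0 out, 0.012 m fully in. The spring takes 0.7 N to start and 0.35 N for each further mm, 2.8 N at halfway (0.006 m).
- cutters: Loose flush cutters, 135 (x) x 59 (y) x 11 mm, lying on the bench in front of the jig, long side across the robot's view. Origin: middle of the underside. A bystander: not to be moved.
Things that resemble listed ones, but are neither listed nor needed, are in the scene too. What is shaped like the probe but pink is not meant.

How it is judged:
By the outcome, as a careful person would: the job done as asked, in the order asked, and still so for the second after the job is handed in, while the arm keeps its last pose, push and grip.
It also fails if it takes over 51 s, if anything falls off the work surface, if the arm or the gripper's body presses on something with over 40 N, if the wrist force passes 120 N, or if a joint passes its speed limit or range.

## Working session

There is one attempt and no reset: what is moved stays moved. The work goes in short steps, Python scripts to look and compute and a tool call to move; the robot and the scene stay as the last step left them, time stands still between calls to the robot, and variables do not carry over. Pictures are saved under pics/ and viewed, at most 13 in all, crops included, and the job is handed in when it is done.

Besides the shell and the picture viewer there is one more tool, called after ">>>" by a JSON object that holds its "name" and its "arguments". step_arm: Moves the arm, as the interface text tells. Its arguments: {"type":"object","properties":{"series":{"type":"array"}},"required":["series"]}

```bash
mkdir -p pics
cat > h.py <<'E'
import numpy as np, cv2
from workcell import *
from scipy.spatial.transform import Rotation as R
def T(o):
    M=np.eye(4); M[:3,:3]=R.from_euler('xyz',o['tcp_rot'],degrees=True).as_matrix(); M[:3,3]=o['ee_pos']; return M
def snap(n):
    o=get_obs(); p=snapshot(n)
    p['W']=T(o)@p['tool_from_camera'] if n=='wrist' else np.array(p['pose'])
    return p
def ray(p,uv):
    K=np.array([[p['fx'],0,p['cx']],[0,p['fy'],p['cy']],[0,0,1.]])
    q=cv2.undistortPoints(np.array([[uv]],float),K,np.array([p['k1'],0,0,0.]))[0,0]
    d=p['W'][:3,:3]@np.array([q[0],-q[1],-1]); return p['W'][:3,3],d/np.linalg.norm(d)
def onz(p,uv,z):
    c,d=ray(p,uv); return c+d*(z-c[2])/d[2]
def tri(rs):
    A=0;b=0
    for c,d in rs:
        P=np.eye(3)-np.outer(d,d); A=A+P; b=b+P@c
    x=np.linalg.solve(A,b); return x,[np.linalg.norm((np.eye(3)-np.outer(d,d))@(x-c)) for c,d in rs]
def proj(p,X):
    q=np.linalg.inv(p['W'])@np.append(X,1); a=np.array([q[0],-q[1]])/-q[2]; a=a*(1+p['k1']*(a@a))
    return np.array([p['cx']+p['fx']*a[0],p['cy']+p['fy']*a[1]])
E
python3 - <<'E'
from h import *
np.set_printoptions(precision=4,suppress=True)
o=get_obs(); print(o)
S=snap('scene');Tp=snap('top')
cv2.imwrite('pics/scene.png',S['color']);cv2.imwrite('pics/top.png',Tp['color'])
print(S['W'],Tp['W'],S['fx'],S['k1'])
for n in ['jig','contact_pad','plug','tray','stand','probe','probe_tip','cutters']:
    r=[]
    for p in (S,Tp):
        t=tip_of(n,p); r.append([(np.round(x['position'],1).tolist(),round(float(x['confidence']),2)) for x in t[:3]])
    print(n,r)
    if r[0] and r[1]:
        print('  ',tri([ray(S,r[0][0][0]),ray(Tp,r[1][0][0])]))
E
```

```text
{'time_s': 0.0, 'qpos': array([-73.4945,  17.8612,   0.8023,  86.6924,  -0.2523,  75.5833,
        -1.5587]), 'joint_vel': array([ 0.0726, -0.1088,  0.0938, -0.0316, -0.0729, -0.0187, -0.1344]), 'joint_torque': array([ -0.0001, -37.9925,   0.1459, -23.0585,   0.0122,   0.0139,
        -0.    ]), 'ee_pos': array([0.1779, 0.5197, 0.2302]), 'tcp_rot': array([-179.865 ,    0.0055,  161.1087]), 'ft_force': array([ 0.5627, -0.1054, -0.6225]), 'moment': array([ 0.0102,  0.0288, -0.011 ]), 'grasp_force': 0.0, 'gripper_width': 1.000659171693219}
[[ 0.8457  0.4275 -0.3194  0.2763]
 [-0.5334  0.6614 -0.5272 -0.5368]
 [-0.0141  0.6162  0.7874  0.7305]
 [ 0.      0.      0.      1.    ]] [[-0.0045  0.9935 -0.1135  0.4262]
 [-0.9966 -0.0139 -0.0815 -0.1347]
 [-0.0825  0.1127  0.9902  1.1035]
 [ 0.      0.      0.      1.    ]] 387.54175216788946 -0.06255182821717958
jig [[([302.5, 196.0], 0.6), ([236.1, 160.6], 0.59)], [([283.7, 170.7], 0.76)]]
   (array([ 0.6435, -0.0294, -0.015 ]), [np.float64(0.0018407637902005426), np.float64(0.001840763790200392)])
contact_pad [[], [([288.0, 178.6], 0.46)]]
p
[... 309 characters left out ...]
55337726308), np.float64(0.005273555337726066)])
stand [[([319.9, 259.1], 0.7)], [([368.1, 205.6], 0.59), ([372.1, 199.6], 0.37)]]
   (array([ 0.5675, -0.2053, -0.0051]), [np.float64(0.0006793692436169377), np.float64(0.0006793692436170039)])
probe [[([321.9, 248.0], 0.86), ([280.4, 242.0], 0.66), ([349.0, 272.9], 0.57)], [([373.4, 202.0], 0.73), ([349.3, 233.9], 0.71), ([411.0, 201.4], 0.44)]]
   (array([ 0.566 , -0.2114,  0.0501]), [np.float64(0.0009322283273393365), np.float64(0.0009322283273393754)])
probe_tip [[], []]
cutters [[([237.5, 223.1], 0.68)], [([278.5, 252.3], 0.93)]]
   (array([ 0.4686, -0.0174, -0.013 ]), [np.float64(0.004641216529685073), np.float64(0.0046412165296851335)])
```

View pics/scene.png

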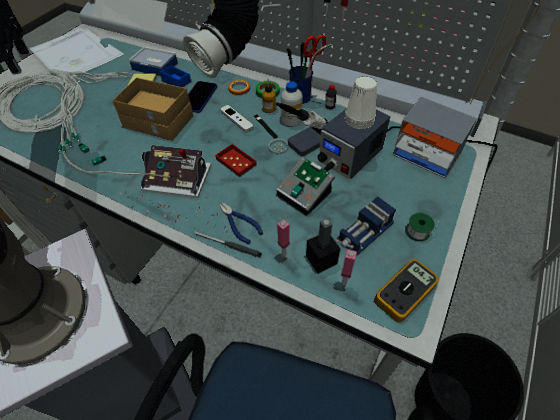

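View pics/top.png

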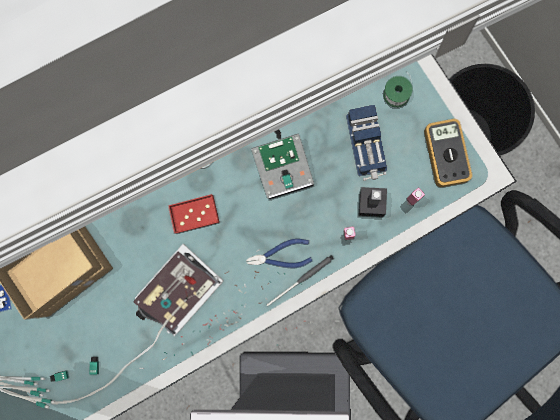

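```bash
cat >> h.py <<'E'
def plan(pos,rpy,N=None,o=None):
    """rows from present pose to target: straight line, body-constant turn"""
    M=T(o or get_obs()); Rt=R.from_euler('xyz',rpy,degrees=True)
    w=(R.from_matrix(M[:3,:3]).inv()*Rt).as_rotvec(degrees=True); d=np.array(pos)-M[:3,3]
    n=int(np.ceil(max(np.abs(w).max()/8.4,np.linalg.norm(d)*1e3/48,1))); N=N or n
    out=[]
    for i in range(N):
        Ri=R.from_matrix(M[:3,:3])*R.from_rotvec(w*i/N,degrees=True)
        out.append(np.round(np.r_[Ri.inv().apply(d/N)*1e3,w/N],1).tolist())
    print('N',N); [print(r) for r in out]
E
python3 - <<'E'
from h import *
np.set_printoptions(precision=4,suppress=True)
p=snap('wrist'); print(p['tool_from_camera'],p['fx'],p['k1'])
plan([0.53,-0.03,0.25],[180,0,190])
plan([0.53,-0.03,0.25],[180,0,10])
S=snap('scene');Tp=snap('top')
print(onz(Tp,(349,233),.14),onz(Tp,(417,195),.14),onz(S,(283,224),.14),onz(S,(349,255),.14), onz(Tp,(376,195),.14))
for uv in [(253,150),(264,197),(313,182)]: print(onz(Tp,uv,.03))
E
```

```text
[[ 0.0006  0.9506  0.3103  0.0798]
 [ 1.     -0.0008  0.0006 -0.0009]
 [ 0.0009  0.3103 -0.9506 -0.1415]
 [ 0.      0.      0.      1.    ]] 329.97810588125253 -0.07501461724317268
N 14
[-36.5, -29.1, -1.3, 0.0, 0.0, -2.1]
[-35.4, -30.4, -1.3, 0.0, 0.0, -2.1]
[-34.3, -31.6, -1.3, 0.0, 0.0, -2.1]
[-33.2, -32.8, -1.3, 0.0, 0.0, -2.1]
[-32.0, -34.0, -1.3, 0.0, 0.0, -2.1]
[-30.7, -35.1, -1.3, 0.0, 0.0, -2.1]
[-29.4, -36.2, -1.3, 0.0, 0.0, -2.1]
[-28.1, -37.2, -1.3, 0.0, 0.0, -2.1]
[-26.7, -38.2, -1.3, 0.0, 0.0, -2.1]
[-25.4, -39.2, -1.3, 0.0, 0.0, -2.1]
[-23.9, -40.1, -1.3, 0.0, 0.0, -2.1]
[-22.5, -40.9, -1.3, 0.0, 0.0, -2.1]
[-21.0, -41.7, -1.3, 0.0, 0.0, -2.1]
[-19.5, -42.4, -1.3, 0.0, 0.0, -2.1]
N 18
[-28.4, -22.6, -1.0, 0.0, -0.0, 8.4]
[-31.4, -18.2, -1.0, 0.0, -0.0, 8.4]
[-33.7, -13.4, -1.0, 0.0, -0.0, 8.4]
[-35.3, -8.4, -1.0, 0.0, -0.0, 8.4]
[-36.2, -3.1, -1.0, 0.0, -0.0, 8.4]
[-36.2, 2.2, -1.0, 0.0, -0.0, 8.4]
[-35.5, 7.5, -1.0, 0.0, -0.0, 8.4]
[-34.0, 12.6, -1.0, 0.0, -0.0, 8.4]
[-31.9, 17.4, -1.0, 0.0, -0.0, 8.4]
[-29.0, 21.9, -1.0, 0.0, -0.0, 8.4]
[-25.5, 25.9, -1.0, 0.0, -0.0, 8.4]
[-21.4, 29.3, -1.0, 0.0, -0.0, 8.4]
[-16.9, 32.1, -1.0, 0.0, -0.0, 8.4]
[-12.0, 34.2, -1.0, 0.0, -0.0, 8.4]
[-6.9, 35.6, -1.0, 0.0, -0.0, 8.4]
[-1.6, 36.3, -1.0, 0.0, -0.0, 8.4]
[3.7, 36.1, -1.0, 0.0, -0.0, 8.4]
[8.9, 35.2, -1.0, 0.0, -0.0, 8.4]
[ 0.4998 -0.161   0.14  ] [ 0.5662 -0.2825  0.14  ] [ 0.4966 -0.1714  0.14  ] [ 0.5587 -0.292   0.14  ] [ 0.5674 -0.2102  0.14  ]
[0.6808 0.0287 0.03  ]
[0.5831 0.0058 0.03  ]
[ 0.612  -0.0936  0.03  ]
```

>>> {"name": "step_arm", "arguments": {"series": [-36.5,-29.1,-1.3,0,0,-2.1,-1,-35.4,-30.4,-1.3,0,0,-2.1,-1,-34.3,-31.6,-1.3,0,0,-2.1,-1,-33.2,-32.8,-1.3,0,0,-2.1,-1,-32,-34,-1.3,0,0,-2.1,-1,-30.7,-35.1,-1.3,0,0,-2.1,-1,-29.4,-36.2,-1.3,0,0,-2.1,-1,-28.1,-37.2,-1.3,0,0,-2.1,-1,-26.7,-38.2,-1.3,0,0,-2.1,-1,-25.4,-39.2,-1.3,0,0,-2.1,-1,-23.9,-40.1,-1.3,0,0,-2.1,-1,-22.5,-40.9,-1.3,0,0,-2.1,-1,-21,-41.7,-1.3,0,0,-2.1,-1,-19.5,-42.4,-1.3,0,0,-2.1,-1,0,0,0,0,0,0,-1,0,0,0,0,0,0,-1]}}

```text
time_s: 2.65
ee_pos: [0.5324, -0.0299, 0.2492]
tcp_rot: [-180.0, -0.0, -169.7]
ft_force: [0.5, 1.0, 0.3]
gripper_width: 0.997
grasp_force: 0.0
```

Run:
```python
from h import *
import pickle
np.set_printoptions(precision=4,suppress=True)
p=snap('wrist'); cv2.imwrite('pics/w1.png',p['color'])
pickle.dump({k:p[k] for k in p if k!='color'},open('w1.pkl','wb')); print(get_obs()['qpos'])
for n in ['jig','contact_pad','plug','tray','stand','probe','cutters']:
    t=tip_of(n,p); s=silhouettes(n,p)
    print(n,[(np.round(x['position'],1).tolist(),round(float(x['confidence']),2)) for x in t[:3]])
    for x in s[:2]:
        c=cv2.minAreaRect(np.argwhere(x['pixels'])[:,::-1].astype(np.float32)); print('   ',np.round(x['rect']),round(float(x['confidence']),2),np.round(cv2.boxPoints(c)).tolist())
```

```text
[-21.2371  16.2571  28.983   88.2582  -8.0302  77.6023 109.0054]
jig [([98.0, 188.8], 0.41)]
    [258. 268.  94. 109.] 0.97 [[210.0, 225.0], [295.0, 216.0], [304.0, 311.0], [220.0, 319.0]]
contact_pad [([256.3, 249.0], 0.53)]
    [265. 249.   5.  13.] 0.43 [[261.0, 243.0], [265.0, 243.0], [265.0, 255.0], [261.0, 255.0]]
plug [([254.7, 247.9], 0.58)]
    [256. 252.  12.  29.] 0.97 [[246.0, 235.0], [261.0, 235.0], [261.0, 265.0], [246.0, 265.0]]
tray [([417.4, 214.6], 0.81)]
    [421. 218.  84.  53.] 0.6 [[379.0, 193.0], [463.0, 191.0], [464.0, 242.0], [380.0, 245.0]]
stand [([121.7, 178.7], 0.83)]
    [111. 184.  67.  66.] 0.87 [[72.0, 208.0], [81.0, 148.0], [149.0, 159.0], [140.0, 219.0]]
probe [([153.1, 132.4], 0.9), ([38.3, 179.0], 0.89), ([97.0, 187.6], 0.84)]
    [141. 137.  63.  29.] 0.95 [[107.0, 130.0], [169.0, 118.0], [174.0, 144.0], [111.0, 155.0]]
    [ 78. 201.  63.  42.] 0.9 [[40.0, 201.0], [104.0, 174.0], [115.0, 201.0], [51.0, 227.0]]
cutters [([299.4, 119.2], 0.71)]
    [297. 118. 120.  57.] 0.81 [[236.0, 90.0], [354.0, 90.0], [354.0, 143.0], [236.0, 143.0]]
```

View pics/w1.png

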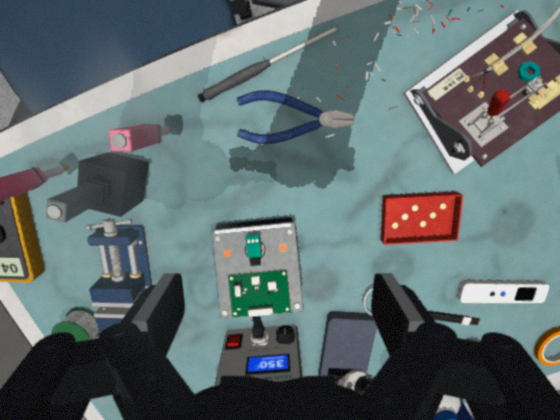

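Run:
```python
from h import *
import pickle
np.set_printoptions(precision=4,suppress=True)
p=pickle.load(open('w1.pkl','rb')); Tp=snap('top'); S=snap('scene')
a=onz(p,(214,222),.029);b=onz(p,(296,216),.029); print('low edge',a,b,np.linalg.norm(a-b),np.degrees(np.arctan2(-(a-b)[0]*-1,(b-a)[1])))
d=b-a; print('yaw',np.degrees(np.arctan2(-d[0],d[1])))
print('tray corners',[onz(p,u,.018)[:2] for u in [(384,195),(461,191),(461,238),(385,246)]])
for n,A in dict(plug=[(295.9,189.5),(284.2,179.1),(254.7,247.9)],tray=[(239,160.9),(195.4,216),(417.4,214.6)],probe=[(321.9,248),(373.4,202),(97,187.6)],stand=[(319.9,259.1),(368.1,205.6),(121.7,178.7)],jig=[(302.5,196),(283.7,170.7),(258,268)]).items():
    print(n,tri([ray(q,u) for q,u in zip((S,Tp,p),A)]),tri([ray(q,u) for q,u in zip((Tp,p),A[1:])]))
# plug vertical corners in w1
print('plug top', onz(p,(254,247),.045))
```

```text
low edge [ 0.5946 -0.095   0.029 ] [ 0.5701 -0.0023  0.029 ] 0.0958641235673 14.79210988514137
yaw 14.79210988514137
tray corners [array([0.5295, 0.0959]), array([0.5075, 0.1868]), array([0.5651, 0.2081]), array([0.5923, 0.1154])]
plug (array([ 0.6157, -0.0393,  0.0371]), [np.float64(0.0013433228786939274), np.float64(0.0038767431856612756), np.float64(0.003777229882892143)]) (array([ 0.6168, -0.0395,  0.0358]), [np.float64(0.003761306350791257), np.float64(0.0037613063507912496)])
tray (array([0.5525, 0.1512, 0.0041]), [np.float64(0.006746706737753427), np.float64(0.004011520115465627), np.float64(0.0034183700938925053)]) (array([ 0.5512,  0.1562, -0.0073]), [np.float64(0.0007401441020773582), np.float64(0.0007401441020775904)])
probe (array([ 0.5642, -0.2144,  0.0609]), [np.float64(0.0035587338780430754), np.float64(0.0035168172906984525), np.float64(0.003428004459410386)]) (array([ 0.5629, -0.2105,  0.0741]), [np.float64(0.0008265658080922659), np.float64(0.0008265658080920926)])
stand (array([ 0.5649, -0.2095,  0.0103]), [np.float64(0.003483692608544243), np.float64(0.005565224393421654), np.float64(0.004510851017298324)]) (array([ 0.561 , -0.2028,  0.0346]), [np.float64(0.0008886253409889972), np.float64(0.0008886253409891174)])
jig (array([ 0.6448, -0.034 ,  0.0013]), [np.float64(0.010205604005304736), np.float64(0.0036038598230681987), np.float64(0.012521237673751259)]) (array([ 0.6322, -0.0359,  0.0518]), [np.float64(0.0004984559703523639), np.float64(0.0004984559703523953)])
plug top [ 0.6103 -0.044   0.045 ]
```

Run:
```python
from h import *
plan([0.585,-0.047,0.128],[180,20,-166])
```

```text
N 3
[-16.2, -9.2, 40.5, -0.2, -6.7, -1.2]
[-11.2, -9.7, 42.1, -0.2, -6.7, -1.2]
[-6.0, -10.0, 43.0, -0.2, -6.7, -1.2]
```

>>> {"name": "step_arm", "arguments": {"series": [-16.2,-9.2,40.5,-0.2,-6.7,-1.2,0,-11.2,-9.7,42.1,-0.2,-6.7,-1.2,0,-6,-10,43,-0.2,-6.7,-1.2,0,0,0,0,0,0,0,0,0,0,0,0,0,0,0]}}

```text
time_s: 4.0
ee_pos: [0.5835, -0.0465, 0.1294]
tcp_rot: [179.9, 19.7, -166.0]
ft_force: [0.7, -0.1, 1.1]
gripper_width: 0.498
grasp_force: 0.0
```

Run:
```python
from h import *
import pickle
np.set_printoptions(precision=4,suppress=True)
o=get_obs(); print(o['ee_pos'],o['tcp_rot'],o['gripper_width'],o['ft_force'])
p=snap('wrist'); cv2.imwrite('pics/w2.png',p['color'])
pickle.dump({k:p[k] for k in p if k!='color'},open('w2.pkl','wb'))
for n in ['contact_pad','plug','jig']:
    t=tip_of(n,p); s=silhouettes(n,p)
    print(n,[(np.round(x['position'],1).tolist(),round(float(x['confidence']),2)) for x in t[:3]])
    for x in s[:2]:
        c=cv2.minAreaRect(np.argwhere(x['pixels'])[:,::-1].astype(np.float32)); print('   ',np.round(x['rect']),round(float(x['confidence']),2),np.round(cv2.boxPoints(c)).tolist())
```

```text
[ 0.5835 -0.0465  0.1294] [ 179.8871   19.6523 -166.0014] 0.4984669253022818 [ 0.7333 -0.0743  1.0728]
contact_pad [([271.7, 212.4], 0.67)]
    [273. 214.  28.  21.] 0.44 [[257.0, 217.0], [260.0, 200.0], [289.0, 205.0], [286.0, 222.0]]
plug [([273.3, 215.7], 0.73)]
    [271. 217.  21.  48.] 0.61 [[259.0, 192.0], [281.0, 191.0], [283.0, 240.0], [261.0, 240.0]]
jig [([272.4, 209.7], 0.7), ([274.2, 215.3], 0.65)]
    [271. 234. 134. 144.] 0.94 [[205.0, 167.0], [336.0, 162.0], [341.0, 303.0], [210.0, 307.0]]
```

View pics/w2.png

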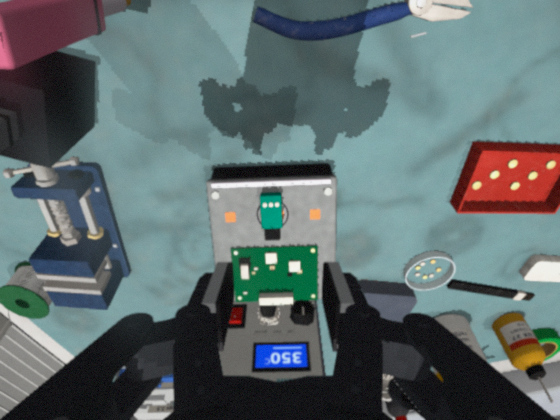

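Run:
```python
from h import *
import pickle
np.set_printoptions(precision=4,suppress=True)
P=[];W=[]
for n in ('w1','w2'):
    p=pickle.load(open(n+'.pkl','rb')); im=cv2.imread(f'pics/{n}.png'); h=cv2.cvtColor(im,cv2.COLOR_BGR2HSV)
    m=cv2.inRange(h,(5,110,100),(18,255,255)); k,l,s,c=cv2.connectedComponentsWithStats(m)
    g=sorted([c[i].tolist() for i in range(1,k) if s[i,4]>15 and 200<c[i][0]<350 and 190<c[i][1]<275]); print(n,g,[int(s[i,4]) for i in range(1,k) if s[i,4]>15])
    W.append(p);P.append(g)
sq=[tri([ray(W[0],P[0][i]),ray(W[1],P[1][i])]) for i in (0,-1)]; print(sq)
a,b=sq[0][0],sq[1][0]; print(np.linalg.norm(b-a),(a+b)/2,'yaw',np.degrees(np.arctan2(-(b-a)[0],(b-a)[1])))
# scale method from w2: both rays, 66 mm apart at equal height
from scipy.optimize import brentq
f=lambda z:np.linalg.norm(onz(W[1],P[1][0],z)-onz(W[1],P[1][-1],z))-.066
z=brentq(f,-.05,.1);A=onz(W[1],P[1][0],z);B=onz(W[1],P[1][-1],z);print('w2 scale z',z,(A+B)/2,'yaw',np.degrees(np.arctan2(-(B-A)[0],(B-A)[1])))
```

```text
w1 [[227.125, 252.7], [282.5135135135135, 247.40540540540542]] [25, 23, 27, 22, 30, 27, 37, 40, 238]
w2 [[230.03225806451613, 216.6451612903226], [314.5, 214.0]] [38, 46, 31, 39, 41, 38, 90, 93, 71]
[(array([ 0.6283, -0.0742,  0.0342]), [np.float64(9.42726854377121e-05), np.float64(9.427268543770109e-05)]), (array([ 0.6096, -0.0109,  0.0343]), [np.float64(2.2731885980450832e-05), np.float64(2.2731885980615394e-05)])]
0.06599150239495544 [ 0.6189 -0.0425  0.0342] yaw 16.429486017875814
w2 scale z 0.03381482507691497 [ 0.6192 -0.0424  0.0338] yaw 16.313827956664745
```

```bash
cat >> h.py <<'E'
PAD=np.array([.619,-.0425,.034]); YAW=16.4
J=R.from_euler('xyz',[0,-20,YAW],degrees=True).as_matrix()  # columns: up slope, across, normal
E
python3 - <<'E'
from h import *
import pickle
np.set_printoptions(precision=4,suppress=True)
n=J[:,2]; print(n)
p=pickle.load(open('w2.pkl','rb'))
im=cv2.imread('pics/w2.png'); h=cv2.cvtColor(im,cv2.COLOR_BGR2HSV)[150:245,240:310]
for uv in [(272,216),(271,217),(272,192),(272,239)]:
    c,d=ray(p,uv); X=c+d*(((PAD+n*.008)-c)@n)/(d@n); print(uv,J.T@(X-PAD)*1e3)
plan(PAD+n*.04,[180,20,180+YAW]); 
import numpy
E
```

```text
[-0.3281 -0.0966  0.9397]
(272, 216) [-2.0291  0.2563  8.    ]
(271, 217) [-1.2607 -0.5326  8.    ]
(272, 192) [-20.6384   1.0672   8.    ]
(272, 239) [16.6445 -0.5606  8.    ]
N 2
[1.6, -2.6, 31.6, -0.4, 0.0, -1.0]
[1.6, -2.8, 31.6, -0.4, 0.0, -1.0]
```

>>> {"name": "step_arm", "arguments": {"series": [2.5,-2.7,31.6,-0.4,0,-1,0,2.4,-2.8,31.6,-0.4,0.1,-1,0,0,0,12,0,0,0,0,0,0,10,0,0,0,0,0,0,8,0,0,0,0,0,0,6,0,0,0,0,0,0,0,0,0,0,0,0,0,0,0,0,0,0]}}

```text
time_s: 5.15
ee_pos: [0.614, -0.0439, 0.0354]
tcp_rot: [179.9, 19.8, -163.8]
ft_force: [-0.6, 0.0, 0.1]
gripper_width: 0.501
grasp_force: 0.0
```

Run:
```python
from h import *
o=get_obs(); print(o['tcp_rot'],J.T@(o['ee_pos']-PAD)*1e3,o['ft_force'])
p=snap('wrist'); cv2.imwrite('pics/w3.png',cv2.resize(p['color'][120:300,160:400],None,fx=3,fy=3))
```

```text
[ 179.91835953   19.76244403 -163.75249647] [-4.45398102  0.03817685  3.09236657] [-0.56189077  0.0308149   0.06342524]
```

View pics/w3.png

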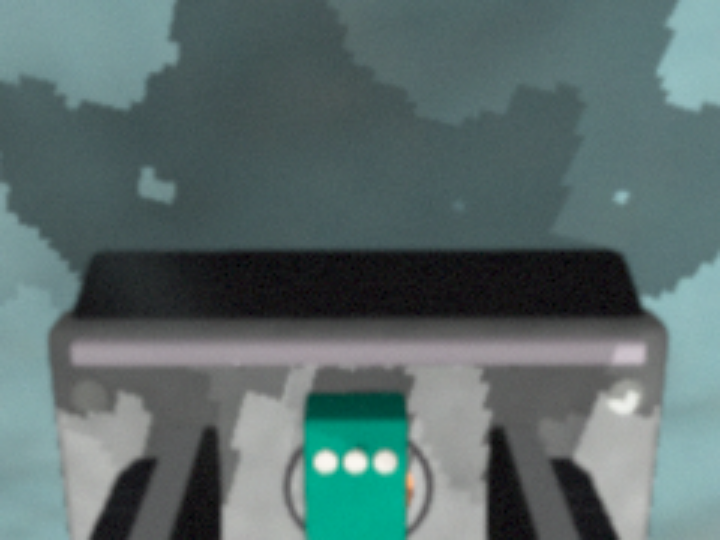

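>>> {"name": "step_arm", "arguments": {"series": [-2,0,1.3,0,0,0,0,0,0,0,0,0,0,1,0,0,0,0,0,0,1,0,0,0,0,0,0,1,0,0,0,0,0,0,1,0,0,0,0,0,0,1]}}

```text
time_s: 5.8
ee_pos: [0.6161, -0.0434, 0.0347]
tcp_rot: [179.9, 19.8, -163.8]
ft_force: [-2.5, -0.2, 5.2]
gripper_width: 0.165
grasp_force: 60.5
```

Run:
```python
from h import *
o=get_obs(); o=dict(o); o['ee_pos']=np.array(o['ee_pos'])+J[:,2]*.06; print(o['ee_pos'])
plan([.55,.152,.06],[180,0,195],6,o)
```

```text
[ 0.59639298 -0.04922158  0.09109556]
N 6
[-0.1, 34.4, 5.6, 0.1, 3.3, 0.2]
[-0.3, 34.4, 5.6, 0.1, 3.3, 0.2]
[-0.5, 34.4, 5.5, 0.1, 3.3, 0.2]
[-0.7, 34.4, 5.4, 0.1, 3.3, 0.2]
[-0.9, 34.4, 5.4, 0.1, 3.3, 0.2]
[-1.0, 34.4, 5.3, 0.1, 3.3, 0.2]
```

>>> {"name": "step_arm", "arguments": {"series": [0,0,-15,0,0,0,1,0,0,-22,0,0,0,1,0,0,-23,0,0,0,1,-0.1,34.4,5.6,0.1,3.3,0.2,1,-0.3,34.4,5.6,0.1,3.3,0.2,1,-0.5,34.4,5.5,0.1,3.3,0.2,1,-0.7,34.4,5.4,0.1,3.3,0.2,1,-0.9,34.4,5.4,0.1,3.3,0.2,1,-1,34.4,5.3,0.1,3.3,0.2,1,0,0,0,0,0,0,1,0,0,0,0,0,0,1]}}

```text
time_s: 6.9
ee_pos: [0.5498, 0.1536, 0.059]
tcp_rot: [-179.7, -0.1, -164.8]
ft_force: [-0.4, -0.6, 0.3]
gripper_width: 0.162
grasp_force: 59.7
```

Run:
```python
from h import *
np.set_printoptions(precision=4,suppress=True)
o=get_obs(); print(o['ee_pos'],o['tcp_rot'])
p=snap('wrist'); cv2.imwrite('pics/w4.png',p['color'])
t=tip_of('tray',p); print([(x['position'],x['confidence'],onz(p,x['position'],0)) for x in t[:2]])
for x in silhouettes('tray',p)[:1]: print(x['rect'],cv2.boxPoints(cv2.minAreaRect(np.argwhere(x['pixels'])[:,::-1].astype(np.float32))))
```

```text
[0.5498 0.1536 0.059 ] [-179.6789   -0.107  -164.8186]
[([279.2, 235.1], 0.62, array([0.5504, 0.1539, 0.    ]))]
[277.1, 240.7, 162.1, 102.3] [[194.5005 286.7324]
 [197.237  189.5841]
 [360.3048 194.1776]
 [357.5683 291.3259]]
```

View pics/w4.png

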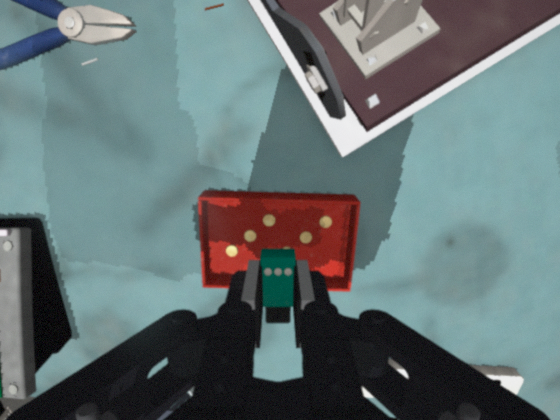

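>>> {"name": "step_arm", "arguments": {"series": [0,0,15,0,0,0,1,0,0,15,0,0,0,1,0,0,12,0,0,0,1,0,0,7,0,0,0,1,0,0,2,0,0,0,1,0,0,0,0,0,0,1,0,0,0,0,0,0,1]}}

```text
time_s: 7.75
ee_pos: [0.5506, 0.1521, 0.0085]
tcp_rot: [-179.7, -0.0, -165.0]
ft_force: [-0.3, 0.2, -0.4]
gripper_width: 0.166
grasp_force: 59.7
```

>>> {"name": "step_arm", "arguments": {"series": [0,0,1.5,0,0,0,1,0,0,0,0,0,0,1]}}

```text
time_s: 7.95
ee_pos: [0.5503, 0.1522, 0.0068]
tcp_rot: [-179.7, -0.1, -165.0]
ft_force: [-0.4, -0.2, 1.0]
gripper_width: 0.166
grasp_force: 59.7
```

>>> {"name": "step_arm", "arguments": {"series": [0,0,1,0,0,0,1,0,0,0,0,0,0,1,0,0,0,0,0,0,0.2,0,0,0,0,0,0,0.2,0,0,0,0,0,0,0.2,0,0,-10,0,0,0,0.2,0,0,-25,0,0,0,0.2,0,0,-30,0,0,0,0,0,0,-30,0,0,0,0,0,0,-30,0,0,0,0]}}

```text
time_s: 8.95
ee_pos: [0.5502, 0.1525, 0.1326]
tcp_rot: [-179.7, -0.0, -165.0]
ft_force: [1.2, 0.3, 0.4]
gripper_width: 0.502
grasp_force: 0.0
```

Run:
```python
from h import *
np.set_printoptions(precision=4,suppress=True)
o=get_obs(); print(o['ee_pos'],o['tcp_rot'],o['gripper_width'])
p=snap('wrist')
for n in('tray','plug','probe','stand'):
  t=tip_of(n,p); print(n,[(np.round(x['position'],1),round(float(x['confidence']),2),onz(p,x['position'],.002)) for x in t[:3]])
# view pose over the probe/stand: camera back of it
plan([.50,-.20,.25],[180,0,195])
```

```text
[0.5502 0.1525 0.1326] [-179.7104   -0.0481 -165.0203] 0.5021088726697428
tray [(array([280.3, 202.9]), 0.98, array([0.5497, 0.1534, 0.002 ]))]
plug [(array([278.7, 207. ]), 0.9, array([0.5537, 0.1531, 0.002 ]))]
probe []
stand []
N 8
[17.4, -41.0, -14.7, -0.0, -0.0, -0.0]
[17.4, -41.0, -14.7, -0.0, -0.0, -0.0]
[17.4, -41.0, -14.8, -0.0, -0.0, -0.0]
[17.4, -41.0, -14.8, -0.0, -0.0, -0.0]
[17.4, -41.0, -14.8, -0.0, -0.0, -0.0]
[17.4, -41.0, -14.8, -0.0, -0.0, -0.0]
[17.4, -41.0, -14.9, -0.0, -0.0, -0.0]
[17.4, -41.0, -14.9, -0.0, -0.0, -0.0]
```

>>> {"name": "step_arm", "arguments": {"series": [13,-42,-14.7,0,0,0,0,13,-42,-14.7,0,0,0,0,13,-42,-14.8,0,0,0,0,13,-42,-14.8,0,0,0,0,13,-42,-14.8,0,0,0,0,13,-42,-14.8,0,0,0,0,13,-42,-14.8,0,0,0,0,13,-42,-14.8,0,0,0,0,0,0,0,0,0,0,0,0,0,0,0,0,0,0,0,0,0,0,0,0,0]}}

```text
time_s: 10.3
ee_pos: [0.5363, -0.1962, 0.249]
tcp_rot: [-179.9, -0.2, -164.9]
ft_force: [0.4, 0.4, 0.1]
gripper_width: 0.504
grasp_force: 0.0
```

Run:
```python
from h import *
import pickle
np.set_printoptions(precision=4,suppress=True)
o=get_obs(); print(o['ee_pos'],o['tcp_rot'],o['gripper_width'])
p=snap('wrist');cv2.imwrite('pics/w5.png',p['color']);pickle.dump({k:p[k] for k in p if k!='color'},open('w5.pkl','wb'))
for n in('probe','stand'):
  t=tip_of(n,p); print(n,[(np.round(x['position'],1),round(float(x['confidence']),2),onz(p,x['position'],.065)) for x in t[:3]])
```

```text
[ 0.5363 -0.1962  0.249 ] [-179.8774   -0.213  -164.902 ] 0.5035523348402523
probe [(array([186.8, 192.8]), 0.89, array([ 0.565, -0.286,  0.065])), (array([254.3, 210.9]), 0.85, array([ 0.5657, -0.2145,  0.065 ])), (array([317.7, 161.7]), 0.77, array([ 0.4996, -0.1662,  0.065 ]))]
stand [(array([257.1, 194.3]), 0.64, array([ 0.5478, -0.216 ,  0.065 ]))]
```

View pics/w5.png

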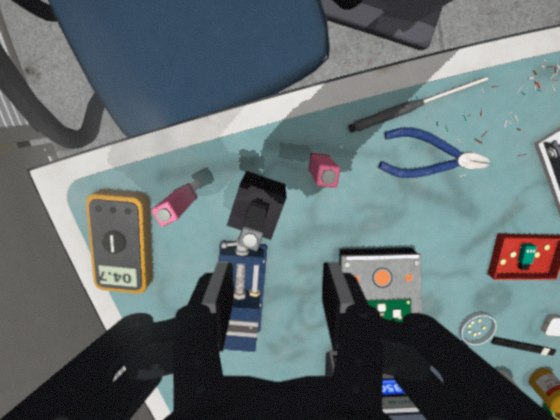

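Run:
```python
from h import *
im=cv2.imread('pics/w5.png')[165:260,210:310]; im=cv2.convertScaleAbs(im,alpha=1.8,beta=25)
cv2.imwrite('pics/c5.png',cv2.resize(im,None,fx=6,fy=6,interpolation=cv2.INTER_CUBIC))
```

```text
(no output)
```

View pics/c5.png

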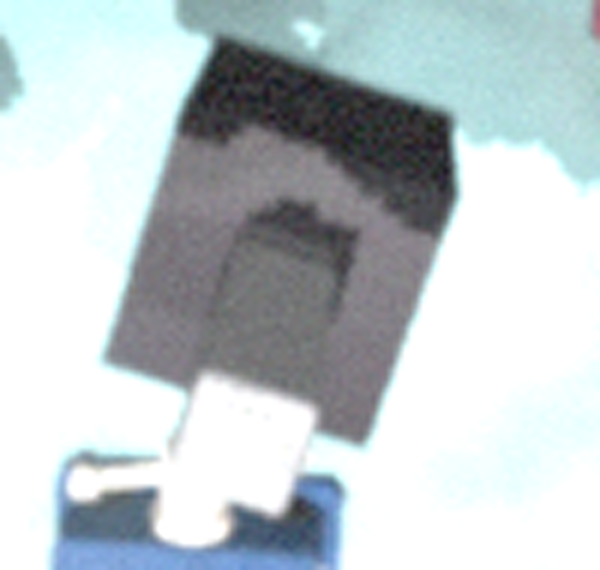

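Run:
```python
from h import *
import pickle
np.set_printoptions(precision=4,suppress=True)
p=pickle.load(open('w5.pkl','rb'));w1=pickle.load(open('w1.pkl','rb'))
def e(a,b,z):
    A=onz(p,(210+a[0]/6,165+a[1]/6),z);B=onz(p,(210+b[0]/6,165+b[1]/6),z);d=B-A
    print(A,B,'len',np.linalg.norm(d),'ang of normal',np.degrees(np.arctan2(-d[0],d[1])))
    return A,B
A,B=e((203,373),(318,408),.14); B,C=e((318,408),(288,512),.14); print('centre',(A+C)/2)
F,G=e((105,360),(365,445),.065); print('stand mid far edge',(F+G)/2)
e((185,135),(105,360),.065);e((440,240),(365,445),.065)
e((215,40),(455,115),0)
im=cv2.imread('pics/w1.png'); m=silhouettes
print('tri',tri([ray(w1,(58,211)),ray(p,(250,238.5))]),onz(p,(250,239),.1425))
```

```text
[ 0.5569 -0.22    0.14  ] [ 0.5578 -0.2037  0.14  ] len 0.016289117347759754 ang of normal -2.912978442468087
[ 0.5578 -0.2037  0.14  ] [ 0.5738 -0.2039  0.14  ] len 0.016059216801320334 ang of normal -90.66221265114756
centre [ 0.5654 -0.2119  0.14  ]
[ 0.5883 -0.238   0.065 ] [ 0.5918 -0.1899  0.065 ] len 0.04825498049514355 ang of normal -4.218963447473328
stand mid far edge [ 0.59   -0.2139  0.065 ]
[ 0.5452 -0.2337  0.065 ] [ 0.5883 -0.238   0.065 ] len 0.04333164387450327 ang of normal -95.74319538246743
[ 0.5517 -0.1871  0.065 ] [ 0.5918 -0.1899  0.065 ] len 0.0401890798260058 ang of normal -93.91204887803681
[ 0.5417 -0.2356  0.    ] [ 0.544  -0.1852 -0.    ] len 0.05045691724147629 ang of normal -2.5618491174715423
tri (array([ 0.5675, -0.2127,  0.1352]), [np.float64(0.00019683856815991816), np.float64(0.00019683856815997248)]) [ 0.5646 -0.2128  0.1425]
```

Run:
```python
from h import *
plan([.566,-.212,.17],[180,0,177],4)
```

```text
N 4
[-6.1, -5.7, 19.9, -0.1, -0.0, 4.5]
[-6.5, -5.3, 19.9, -0.1, -0.0, 4.5]
[-6.9, -4.7, 19.9, -0.1, -0.0, 4.5]
[-7.2, -4.2, 19.9, -0.1, -0.0, 4.5]
```

>>> {"name": "step_arm", "arguments": {"series": [-6.1,-5.7,19.8,-0.1,0.05,4.5,0,-6.5,-5.3,19.8,-0.1,0.05,4.5,0,-6.9,-4.7,19.8,-0.1,0.05,4.5,0,-7.2,-4.2,19.8,-0.1,0.05,4.5,0,0,0,0,0,0,0,0,0,0,0,0,0,0,0]}}

```text
time_s: 11.05
ee_pos: [0.5657, -0.2132, 0.1712]
tcp_rot: [179.9, -0.3, 177.2]
ft_force: [0.2, -0.3, -0.4]
gripper_width: 0.5
grasp_force: 0.0
```

Run:
```python
from h import *
np.set_printoptions(precision=4,suppress=True)
o=get_obs(); print(o['ee_pos'],o['tcp_rot'],o['gripper_width'])
p=snap('wrist'); im=p['color'][130:400,170:400]
cv2.imwrite('pics/w6.png',cv2.resize(cv2.convertScaleAbs(im,alpha=1.6,beta=20),None,fx=2.2,fy=2.2))
for z in(.1425,.065): print(proj(p,[.566,-.212,z]))
```

```text
[ 0.5657 -0.2132  0.1712] [179.9211  -0.3397 177.1701] 0.49976283156611473
[281.199  254.0571]
[280.116  212.3729]
```

View pics/w6.png

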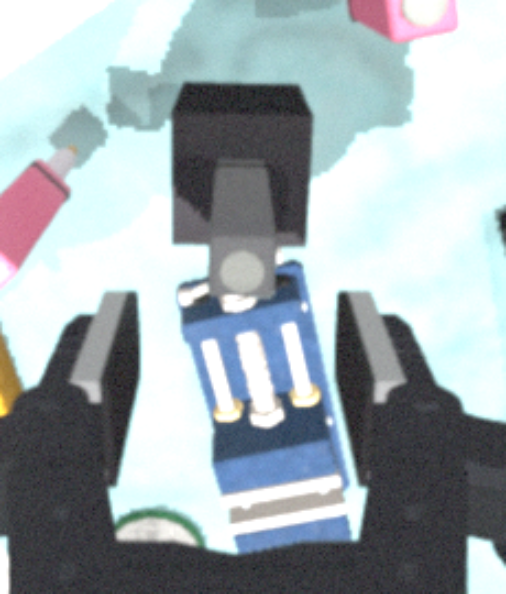

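>>> {"name": "step_arm", "arguments": {"series": [0,1.2,20,0,-0.3,0,0,0,0,22,0,0,0,0,0,0,20,0,0,0,0,0,0,12,0,0,0,0,0,0,4,0,0,0,0,0,0,0,0,0,0,0,0,0,0,0,0,0,0]}}

```text
time_s: 11.8
ee_pos: [0.5667, -0.2134, 0.0948]
tcp_rot: [180.0, 0.2, 177.0]
ft_force: [0.6, -1.0, 0.6]
gripper_width: 0.502
grasp_force: 0.0
```

>>> {"name": "step_arm", "arguments": {"series": [0,1,0,0,0,0,0,0,0,0,0,0,0,1,0,0,0,0,0,0,1,0,0,0,0,0,0,1,0,0,0,0,0,0,1,0,0,0,0,0,0,1]}}

```text
time_s: 12.4
ee_pos: [0.5664, -0.2122, 0.0941]
tcp_rot: [180.0, 0.1, 177.0]
ft_force: [-0.2, 0.1, 3.9]
gripper_width: 0.202
grasp_force: 58.6
```

>>> {"name": "step_arm", "arguments": {"series": [0,0,-8,0,0,0,1,0,0,-16,0,0,0,1,0,0,-20,0,0,0,1,0,0,-18,0,0,0,1,0,0,-10,0,0,0,1,0,0,0,0,0,0,1,0,0,0,0,0,0,1]}}

```text
time_s: 13.1
ee_pos: [0.5654, -0.2118, 0.1647]
tcp_rot: [179.9, -0.0, 177.0]
ft_force: [-0.9, 0.1, -0.6]
gripper_width: 0.198
grasp_force: 58.5
```

Run:
```python
from h import *
np.set_printoptions(precision=4,suppress=True)
o=get_obs(); print(o['ee_pos'],o['tcp_rot'],o['gripper_width'],o['grasp_force'],o['ft_force'])
p=snap('wrist'); c,s=[snap(x) for x in('top','scene')]
w=p
print('pred tip',proj(p,T(o)[:3,3]+T(o)[:3,2]*.0841))
print([(x['position'],x['confidence']) for x in tip_of('probe_tip',p)])
cv2.imwrite('pics/w7.png',p['color'])
print([(np.round(x['position'],1),round(float(x['confidence']),2)) for x in tip_of('contact_pad',p)[:2]],proj(p,PAD))
t=PAD+J[:,2]*(.0841+.03); print(t)
plan(t,[180,20,180+YAW],8)
```

```text
[ 0.5654 -0.2118  0.1647] [179.9136  -0.0322 176.9931] 0.19822381415723755 58.54038655757904 [-0.9207  0.1486 -0.5817]
pred tip [278.8277 220.7236]
[]
[(array([465.3, 246.5]), 0.77)] [463.938  249.3116]
[ 0.5816 -0.0535  0.1412]
N 8
[-1.0, 19.9, 2.9, -0.4, -2.5, -2.4]
[-1.7, 19.8, 3.1, -0.4, -2.5, -2.4]
[-2.4, 19.7, 3.4, -0.4, -2.5, -2.4]
[-3.0, 19.5, 3.6, -0.4, -2.5, -2.4]
[-3.7, 19.4, 3.9, -0.4, -2.5, -2.4]
[-4.3, 19.2, 4.2, -0.4, -2.5, -2.4]
[-4.9, 18.9, 4.6, -0.4, -2.5, -2.4]
[-5.5, 18.7, 4.9, -0.4, -2.5, -2.4]
```

>>> {"name": "step_arm", "arguments": {"series": [-1,19.9,0,-0.4,-2.5,-2.4,1,-1.7,19.8,0,-0.4,-2.5,-2.4,1,-2.4,19.7,3.4,-0.4,-2.5,-2.4,1,-3,19.5,3.6,-0.4,-2.5,-2.4,1,-3.7,19.4,3.9,-0.4,-2.5,-2.4,1,-4.3,19.2,4.2,-0.4,-2.5,-2.4,1,-4.9,18.9,4.6,-0.4,-2.5,-2.4,1,-5.5,18.7,4.9,-0.4,-2.5,-2.4,1,0,0,0,0,0,0,1,0,0,0,0,0,0,1,0,0,0,0,0,0,1]}}

```text
time_s: 14.45
ee_pos: [0.5826, -0.0556, 0.1486]
tcp_rot: [-179.7, 20.2, -163.7]
ft_force: [0.0, -0.3, -1.0]
gripper_width: 0.204
grasp_force: 58.8
```

Run:
```python
from h import *
np.set_printoptions(precision=4,suppress=True)
o=get_obs(); print(o['ee_pos'],o['tcp_rot'],o['gripper_width'],o['grasp_force'],o['ft_force'])
M=T(o); tip=M[:3,3]+M[:3,2]*.0841; print('tip in pad frame mm',J.T@(tip-PAD)*1e3,'axis',J.T@M[:3,2])
p=snap('wrist'); print('pred tip',proj(p,tip),'pad',proj(p,PAD),[(np.round(x['position'],1),round(float(x['confidence']),2)) for x in tip_of('probe_tip',p)+tip_of('contact_pad',p)])
cv2.imwrite('pics/w8.png',cv2.resize(p['color'][130:330,160:400],None,fx=3,fy=3))
for n in('top','scene'):
    q=snap(n); print(n,'pred tip',proj(q,tip),'pad',proj(q,PAD),[(np.round(x['position'],1),round(float(x['confidence']),2)) for x in tip_of('contact_pad',q)])
```

```text
[ 0.5826 -0.0556  0.1486] [-179.7264   20.228  -163.6794] 0.20370168286792037 58.78789722919464 [ 0.0331 -0.2991 -0.9892]
tip in pad frame mm [ 3.2329 -2.7035 36.7736] axis [ 0.004  -0.0053 -1.    ]
pred tip [278.3932 221.3869] pad [281.8063 202.6623] [(array([281.6, 200.7]), 0.56), (array([276.4, 221.7]), 0.45), (array([283. , 200.8]), 0.92)]
top pred tip [288.6922 179.6794] pad [287.5573 178.7105] [(array([286.2, 178.2]), 0.63)]
scene pred tip [296.7994 183.2211] pad [298.317  190.4467] [(array([294.2, 190.1]), 0.66)]
```

View pics/w8.png

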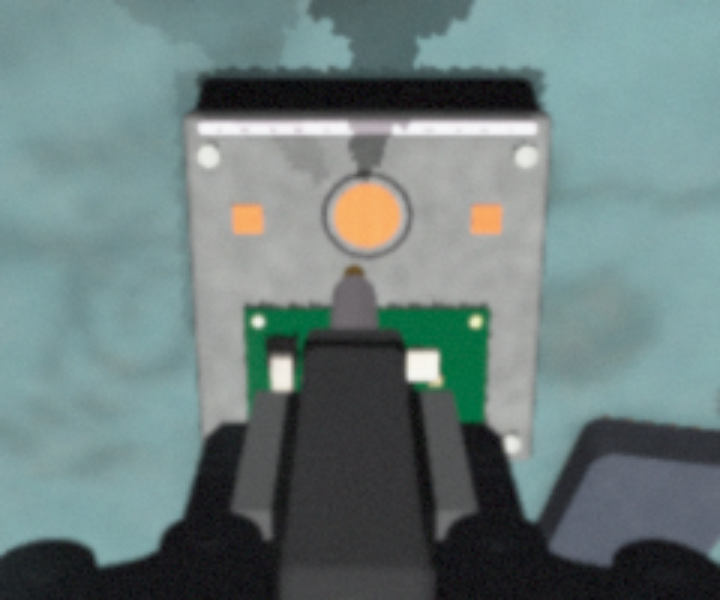

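>>> {"name": "step_arm", "arguments": {"series": [1.6,1.6,9,0,0,0,1,1.6,1.6,10,0,0,0,1,0,0,8,0,0,0,1,0,0,0,0,0,0,1,0,0,0,0,0,0,1,0,0,0,0,0,0,1]}}

```text
time_s: 15.4
ee_pos: [0.5874, -0.0492, 0.1218]
tcp_rot: [-179.8, 20.2, -163.6]
ft_force: [0.7, 0.1, -0.4]
gripper_width: 0.203
grasp_force: 58.8
```

```bash
cat > chk.py <<'E'
from h import *
np.set_printoptions(precision=4,suppress=True)
o=get_obs(); M=T(o); tip=M[:3,3]+M[:3,2]*.0841; print(o['tcp_rot'],'tip in pad frame mm',J.T@(tip-PAD)*1e3,'axis',J.T@M[:3,2])
f=[];ps=[]
for i in range(8):
    p=snap('wrist'); q=get_obs(); f.append(J.T@q['ft_force']); ps.append((J.T@(q['ee_pos']+M[:3,2]*.0841-PAD))[2]*1e3)
f=np.array(f); print('force pad frame',f.mean(0),'sd',f.std(0),'tip z',np.mean(ps),q['grasp_force'])
print('pred tip',proj(p,tip),'pad',proj(p,PAD),[(np.round(x['position'],1),round(float(x['confidence']),2)) for x in tip_of('contact_pad',p)+tip_of('probe_tip',p)])
import sys; cv2.imwrite('pics/%s.png'%sys.argv[1],cv2.resize(p['color'][160:260,220:340],None,fx=5,fy=5,interpolation=cv2.INTER_CUBIC))
E
python3 chk.py w9
```

```text
[-179.7976   20.2397 -163.5815] tip in pad frame mm [0.1105 2.1846 9.4746] axis [ 0.0042 -0.0034 -1.    ]
force pad frame [-0.9507  0.03   -0.3045] sd [0.298  0.425  0.3439] tip z 9.623292902112418 58.788249492645264
pred tip [278.0548 221.4702] pad [275.1872 217.0516] [(array([272.4, 214.8]), 0.87), (array([279.7, 220.4]), 0.36)]
```

View pics/w9.png

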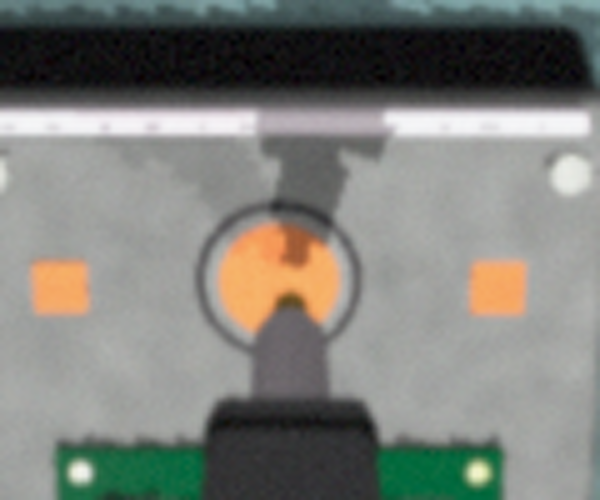

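>>> {"name": "step_arm", "arguments": {"series": [0,-1.7,3,0,0.2,0,1,0,0,3.5,0,0,0,1,0,0,3,0,0,0,1,0,0,2,0,0,0,1,0,0,1,0,0,0,1,0,0,0,0,0,0,1,0,0,0,0,0,0,1]}}

```text
time_s: 16.6
ee_pos: [0.5918, -0.0496, 0.11]
tcp_rot: [-179.8, 20.0, -163.6]
ft_force: [-1.3, -0.2, 0.9]
gripper_width: 0.2
grasp_force: 58.9
```

```bash
python3 chk.py w10
```

```text
[-179.8131   20.0217 -163.5761] tip in pad frame mm [-0.4071  0.6327 -3.0269] axis [ 0.0004 -0.0031 -1.    ]
force pad frame [-0.4732 -0.2267  0.8796] sd [0.2521 0.436  0.3263] tip z -3.0520479826222067 58.91535758972168
pred tip [278.3461 221.4104] pad [277.458  223.3599] [(array([279.4, 222.4]), 0.8)]
```

>>> {"name": "step_arm", "arguments": {"series": [0,0,1.5,0,0,0,1,0,0,1.5,0,0,0,1,0,0,0,0,0,0,1,0,0,0,0,0,0,1]}}

```text
time_s: 17.5
ee_pos: [0.5928, -0.0492, 0.1071]
tcp_rot: [-179.8, 20.0, -163.6]
ft_force: [-0.9, 0.4, 1.4]
gripper_width: 0.204
grasp_force: 59.2
```

```bash
sed -i 's/range(8)/range(20)/' chk.py; python3 chk.py w11
```

```text
[-179.817    20.0179 -163.5792] tip in pad frame mm [-0.4109  0.6775 -6.143 ] axis [ 0.0003 -0.0031 -1.    ]
force pad frame [-0.428  -0.3515  2.3768] sd [0.5038 0.5013 0.4191] tip z -6.133186426081985 59.15371835231781
pred tip [278.3876 221.3954] pad [277.42   224.8507] [(array([278.5, 222.4]), 0.78)]
```

View pics/w11.png

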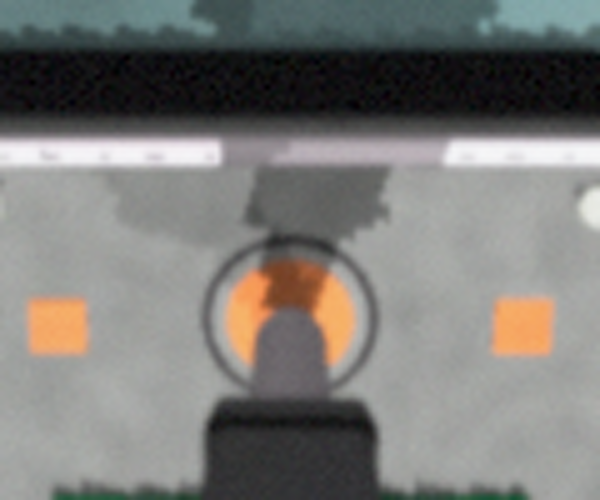

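```bash
python3 -c "
from workcell import *
print(get_obs()['ft_force']); print(close_job())"
```

```text
[-0.75783703 -0.39513997  1.75333765]
the job is handed in; nothing more can be done
None
```

The job is handed in: the plug lies in the tray, and the gripper holds the probe square to the sloping face with its tip on the round pad, pushed in about 6 mm by measured force and position. The cutters were left untouched.

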